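# Set a small two-stroke engine for a cold start

### The arm

A 6-joint arm with a two-finger parallel gripper is mounted at the origin on the work surface. World frame = base frame: x ahead of the robot, y to its left, z up, the work surface at z = 0. Lengths are in mm, angles in rad, forces in N, time in s.
With the tool pointing down it reaches from about 350 to 975 mm from the base axis. Payload 7.1 kg.
Tool frame: the origin (TCP) lies between the finger pads; the fingertips stand 14 mm ahead of it and the grasp point (between the pads) lies 5 mm behind it; z points along the fingers, y is the direction in which the jaws open and shut (so a half turn about z gives the same grasp; the last joint's range is limited). The gripper opens to 88 mm and grips with 3 to 60 N. Pads are 20 mm wide; open, the fingers measure 115 mm over their backs; the gripper's body (75 mm by 178 mm) begins 61 mm behind the grasp point.
Start: joints at [-1.33, 0.423, 1.63, -0, 1.089, -0.019], TCP at [160.573, -604.004, 236.675] pointing down, gripper open.
Joint ranges: [-3, 3], [-0.9, 2.11], [0.09, 2.58], [-1.31, 4.45], [0.11, 2.69], [-2.54, 2.54]. Speed limits (rad/s): [2.39, 2.39, 3.01, 3.14, 3.14, 3.14].

### API

Orientations are given as a rotation vector (axis times angle).
In Python, from workcell import get_obs, get_image, calibration, close_job, regions_of, place_of gives the robot as it stands.
- The arm moves only by the tool move_arm, never from a script. Its argument "deltas" is a list of rows, each a list of 5 numbers: the closure in counts, from 0 (fully open) to 255 (shut), then the shift along the tool's x, y, z in m, then the turn about the tool's z in rad. In form: [[grip, x, y, z, roll], ...]. A call has 1 to 5 rows; each row is the pose to reach, as a shift and turn from the pose commanded when the call began, along the tool's axes at that moment; what a row does not reach only later rows make up. A row lasts 1/12 s, in which the tool goes at most 41.7 mm and 7.16 degrees, less where a joint would pass 70% of its speed; a pose out of reach is approached as far as the arm can. A call with a gripper value outside its range is refused whole. The fingers move at their own pace and stop on an object; the grip force is fixed at half the most. Time passes only in rows, so rows that repeat a pose let the fingers close. It gives the time, the measured TCP pose, the force and the opening at its end, in the units of the state.
- get_obs(): the state, without advancing time (a new reading comes with each control period).
- get_image(name): name is "scene" or "top"; returns the picture (400x640x3 uint8, blue, green, red); there is no depth.
- calibration(name): a dict with "intrinsics" (3x3 intrinsics, pixels), "world_to_cam" (4x4, takes a point from world to camera coordinates). Camera axes: x right, y down, z forward; pixel columns grow to the right and rows downward; lengths in mm; the calibration is good to about 2 mm. A picture is of the moment at which its call begins. calibration takes no time and is no camera call.
- close_job(): hands the job in, once; it reports no verdict.
Trained networks look in the newest picture that a camera, given by its name, has taken for a name from the list of things; names that differ only in an ending like _2 or _b are one class to them, and where a whole thing is asked for, a point or a joint stands for the part that bears it (a point fixed in the world has none). Each returns a list of dicts, best first, with "conf" (0 to 1); they miss things now and then, are a little off and sometimes report something else, mostly with a low value. They report only what shows in the picture. A call takes as long as a camera call.
- regions_of(camera, name): "region" (400x640 bool, what is visible of it).
- place_of(camera, name): "location" ([x, y, z] in mm, in world coordinates, good to about 4 mm: a listed point, or the origin of a listed thing).
The state is a dict: "t": time; "qpos": joint angles; "qvel": joint speeds; "joint_torque": joint torques, N m; "ee_pos": TCP position; "orientation": TCP orientation; "ft_force": force on the tool from outside, world axes, zero at the start; "moment": the same for the moment, N m; "width": finger opening in mm.
Only numpy, scipy, OpenCV 4.12 (cv2) and the standard library are available. Lean on these libraries where they do the work, as an engineer would, in place of code of your own. Each camera call takes 0.05 s, during which the arm holds its last target.

### The job

Get the engine on the test board ready for a cold start: with a fingertip and gently, push the blue-knobbed choke lever all the way over, away from the black fan housing, and press the yellow decompression-valve cap on the cylinder head down until it is fully in (it stays down), in either order. Leave the throttle lever, the red stop button, the spark plug and the loose things on the bench alone, pick nothing up, and draw the hand back clear of the engine.

Things in the scene. Friction and masses are not known exactly. Their poses are not given: they have to be found in the camera images.
- engine: Small air-cooled engine on a plywood board 300 x 280 mm, fixed. Origin: board's underside, on the cylinder axis. z up, x to carburettor and green air filter, y to the black fan housing. Cylinder 94 x 90 mm (x, y), head top at z 216 mm. Fan housing: radius 85 mm, y 52 to 104, top at z 189. Silencer x -127 to -65, top at z 165. Air filter x 114 to 172, |y| to 32, top at z 169.
- valve_top (a point): Centre of the top face of the yellow decompression-valve cap: a plain disc 20 mm across and 10 mm thick on a stem, above the cylinder head at x = 30, y = 0 mm in the engine's frame, top at 243 mm above the bench when out. It slides straight down.
- valve (a joint): Decompression-valve travel in m: 0 out, 0.006 fully in against its stop. Starts at 0 to 0.001. It gives way at about 6 N and stays where it is pushed (no spring).
- choke_knob (a point): Centre of the top end of the blue choke knob: an upright round post 15 mm across and 28 mm tall (its foot 28 mm below this point, top 211 mm above the bench) at the end of the flat steel choke lever.
- choke_pivot (a point): On the choke lever's vertical pivot axis, on top of the carburettor (x = 92, y = 0 mm in the engine's frame), at the height of the knob's foot. The knob's axis runs on a circle of 55 mm radius about it.
- choke (a joint): Choke lever angle in rad: 0 is open, the lever pointing 35 degrees from the engine's x axis towards its +y (fan housing) side; it grows clockwise seen from above as the knob goes away from the fan housing, to 1.22 fully closed, against a stop. Starts at 0 to 0.25. Light friction, under 2 N at the knob; it stays where it is left.
- throttle_tip (a point): Upper end of the small bare steel throttle lever, on the carburettor's -y side (x = 85, y = -28 mm, 170 mm above the bench). To be left alone.
- throttle (a joint): Throttle lever angle in rad, 0 at rest, weak return spring. To be left alone.
- stop_top (a point): Centre of the top of the red stop button, 20 mm across, on top of the fan housing (x = -10, y = 78 mm in the engine's frame). To be left alone.
- stop (a joint): Stop button travel in m, 0 out, 0.005 pressed; springs back. To be left alone.
- plug: Spark plug with its black boot in the cylinder head, leaning towards the engine's -x side; origin at its foot on the head (x = -14, y = 0 mm, 214 mm up in the engine's frame); it reaches 50 mm along its own z, to about 260 mm above the bench. To be left alone.
- can: Loose upright drinks can, green and white, 66 mm across, 115 mm tall; origin at its underside. To be left alone.
- rotor: Loose aluminium magneto rotor lying on the bench, a dish 136 mm across, 36 mm tall; origin at the centre of its underside. To be left alone.
- spare_plug: Loose spark plug lying on the bench, 76 mm long (along its x), 21 mm thick; origin under its middle. To be left alone.
- screwdriver: Loose screwdriver with red handle, 200 mm long (along its x, handle to -x), lying on the bench; origin on the bench under it. To be left alone.

How it is judged:
By the outcome, as a careful person would: the job done as asked, in the order asked, and still so for the second after the job is handed in, with the robot touching nothing.
It also fails if it takes over 45 s, if anything falls off the work surface, if the arm or the gripper's body presses on something with over 40 N, if the wrist force passes 120 N, or if a joint passes its speed limit or range.

## Working session

There is one attempt and no reset: what is moved stays moved. The work goes in short steps, Python scripts to look and compute and a tool call to move; the robot and the scene stay as the last step left them, time stands still between calls to the robot, and variables do not carry over. Pictures are saved under pics/ and viewed, and the job is handed in when it is done.

Besides the shell and the picture viewer there is one more tool, called after ">>>" in YAML: its name, and indented under it one key for each argument. move_arm: Moves the arm, as the interface text tells. Its arguments: {"type":"object","properties":{"deltas":{"type":"array","items":{"type":"array","items":{"type":"number"}}}},"required":["deltas"]}

```bash
mkdir -p pics
python3 - <<'E'
from workcell import *
import cv2,numpy as np
for c in ("scene","top"):
    cv2.imwrite(f"pics/{c}0.png",get_image(c))
    for n in ("engine","valve_top","choke_knob","choke_pivot","throttle_tip","stop_top","plug","can"):
        r=place_of(c,n)
        print(c,n,[(np.round(d["location"],1).tolist(),round(d["conf"],2)) for d in r[:2]])
o=get_obs();print(o)
E
```

```text
scene engine [([497.1, -87.4, -2.7], 0.6)]
scene valve_top [([523.3, -92.4, 245.1], 0.66)]
scene choke_knob [([642.4, -86.2, 209.0], 0.53)]
scene choke_pivot [([586.0, -98.7, 180.9], 0.95)]
scene throttle_tip [([577.8, -132.2, 171.3], 0.36)]
scene stop_top [([490.6, -7.5, 207.0], 0.6), ([585.4, -99.6, 177.5], 0.22)]
scene plug [([480.2, -86.2, 216.2], 0.78)]
scene can [([694.8, 130.4, -2.5], 0.63)]
top engine [([495.7, -89.3, -2.4], 0.8)]
top valve_top [([635.5, -88.6, 209.4], 0.65), ([521.2, -88.9, 247.5], 0.49)]
top choke_knob [([635.9, -90.2, 207.0], 0.62)]
top choke_pivot [([584.7, -109.5, 183.1], 0.62)]
top throttle_tip [([574.0, -131.4, 171.6], 0.42), ([637.0, -89.0, 208.8], 0.41)]
top stop_top [([501.7, -10.4, 204.4], 0.42)]
top plug [([634.7, -91.3, 205.9], 0.57), ([483.5, -84.9, 217.0], 0.43)]
top can [([697.0, 131.0, -2.3], 0.7)]
{'t': 0.9, 'qpos': array([-1.33001199e+00,  4.23055576e-01,  1.62986874e+00, -1.39096534e-05,
        1.08856960e+00, -1.89723272e-02]), 'qvel': array([ 0.00035649, -0.00102545,  0.00069807, -0.00074741,  0.00175237,
       -0.00041671]), 'joint_torque': array([ 4.19702219e-04, -5.44558024e+01, -2.74050522e+01,  6.43740711e-02,
        1.67208159e-02,  3.05367315e-06]), 'ee_pos': array([ 160.56989711, -604.03687816,  236.71512793]), 'orientation': array([ 3.11503312e+00,  4.06875822e-01, -2.07399113e-06]), 'ft_force': array([ 0.12104333, -0.44483867, -0.49556672]), 'moment': array([-0.02966532, -0.07446123,  0.06292692]), 'width': 87.92675842367407}
```

View pics/scene0.png

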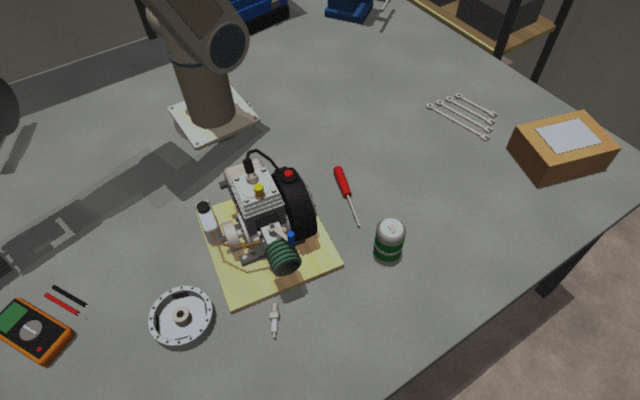

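View pics/top0.png

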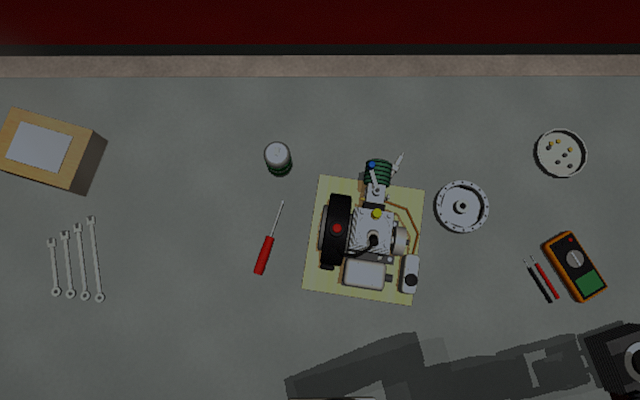

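The top view shows the blue knob near (371,164), the yellow cap near (376,213) and the red button near (337,228). In the scene view the yellow cap is at about (258,189) and the blue knob at about (291,236). Next I'll refine these by colour and by the known heights.

```bash
cat > h.py <<'E'
from workcell import *
import cv2,numpy as np
def ray(c,uv,z):
    k=calibration(c);K=np.array(k["intrinsics"]);T=np.array(k["world_to_cam"])
    R,t=T[:3,:3],T[:3,3]
    C=-R.T@t; d=R.T@np.linalg.inv(K)@[uv[0],uv[1],1]
    return C+d*(z-C[2])/d[2], C
def blobs(c,im,box):
    x0,y0,x1,y1=box
    h=cv2.cvtColor(im,cv2.COLOR_BGR2HSV)
    out={}
    for n,lo,hi in (("yellow",(24,170,110),(34,255,255)),("blue",(100,130,50),(125,255,255)),("red",(0,190,110),(6,255,255))):
        m=cv2.inRange(h,lo,hi);k=np.zeros_like(m);k[y0:y1,x0:x1]=m[y0:y1,x0:x1]
        N,L,S,Ce=cv2.connectedComponentsWithStats(k)
        if N>1:
            i=1+np.argmax(S[1:,4]);out[n]=(Ce[i],S[i])
    return out
E
python3 - <<'E'
from h import *
for c,b in (("scene",(190,140,340,280)),("top",(300,150,430,300))):
    im=cv2.imread(f"pics/{c}0.png")
    for n,(ce,s) in blobs(c,im,b).items():
        z={"yellow":240,"blue":205,"red":205}[n]
        p,C=ray(c,ce,z);print(c,n,ce.round(1),s,p.round(1),C.round(0))
    x0,y0,x1,y1=b
    cv2.imwrite(f"pics/{c}0z.png",cv2.resize(im[y0:y1,x0:x1],None,fx=4 if c=="scene" else 4,fy=4,interpolation=cv2.INTER_CUBIC))
for c,n in (("scene","engine"),("top","engine")):
    pass
im=cv2.imread("pics/top0.png")
for u,v in ((319,175),(425,188),(411,306),(302,290)): print(ray("top",(u,v),12)[0].round(0))
E
```

```text
scene yellow [257.9 187.3] [254 184   9   7  47] [525.  -93.3 240. ] [1072. -287.  925.]
scene blue [290.8 236.5] [287 230   8  14  86] [642.4 -90.2 205. ] [1072. -287.  925.]
scene red [337.4 173.2] [334 167   6  18  60] [560.3  77.7 205. ] [1072. -287.  925.]
top yellow [376.7 212.4] [373 209   8   8  53] [525.5 -91.2 240. ] [ 367.   40. 1218.]
top blue [371.4 163.9] [368 161   8   7  40] [640.7 -87.6 205. ] [ 367.   40. 1218.]
top red [336.6 227.6] [333 224   8   8  48] [498.2  -7.8 205. ] [ 367.   40. 1218.]
[663.  28.  12.]
[ 626. -251.   12.]
[ 324. -200.   12.]
[366.  73.  12.]
```

```bash
ls pics
```

```text
scene0.png
scene0z.png
top0.png
top0z.png
```

View pics/scene0z.png

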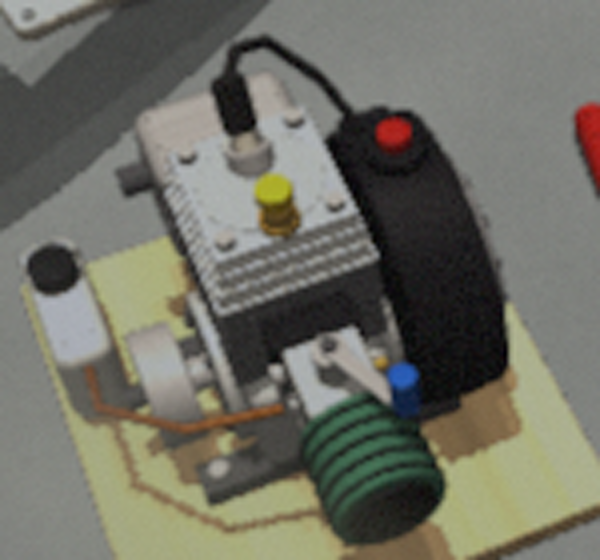

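View pics/top0z.png

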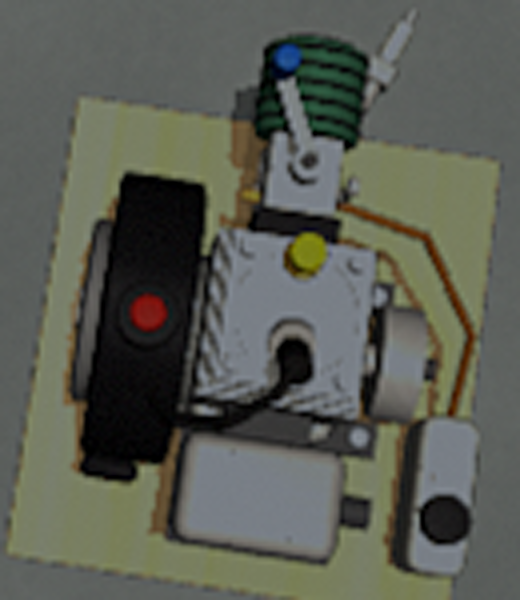

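The two cameras agree. The cap is at about (525,-92), the knob at about (641.5,-89), the engine yaw is about -8°, and the choke is about 0.25 rad. I'll close the gripper, lift, and roll so that the jaw axis lies along the push direction.

>>> move_arm:
  deltas:
    - [255, 0, 0, -0.04, 0.12]
    - [255, 0, 0, -0.07, 0.24]
    - [255, 0, 0, -0.07, 0.36]
    - [255, 0, 0, -0.07, 0.48]
    - [255, 0, 0, -0.07, 0.52]

```text
t: 1.32
ee_pos: [160.6, -604.3, 307.6]
orientation: [3.112, -0.417, 0.001]
ft_force: [0.0, -0.4, -0.1]
width: 57.6
```

```bash
cat >> h.py <<'E'
from scipy.spatial.transform import Rotation as Ro
def to(*targets):
    o=get_obs();R=Ro.from_rotvec(o["orientation"]).as_matrix()
    print("t",o["t"],"pos",o["ee_pos"].round(1),"F",o["ft_force"].round(1),"w",round(o["width"],1),"x",R[:,0].round(3),"y",R[:,1].round(3))
    for t in targets: print(t,(R.T@(np.array(t)-o["ee_pos"])/1000).round(4))
E
python3 -c "
from h import *
to((650,-56,306),(650,-56,205))"
```

```text
t 1.3167 pos [ 160.6 -604.3  307.6] F [ 0.  -0.4 -0.1] w 57.6 x [ 0.965 -0.263  0.001] y [-0.263 -0.965  0.001]
(650, -56, 306) [ 0.3277 -0.6578  0.001 ]
(650, -56, 205) [ 0.3276 -0.6579  0.102 ]
```

>>> move_arm:
  deltas:
    - [255, 0.018, -0.036, 0, 0]
    - [255, 0.036, -0.072, 0, 0]
    - [255, 0.054, -0.108, 0, 0]
    - [255, 0.072, -0.144, 0, 0]
    - [255, 0.09, -0.18, 0, 0]

```text
t: 1.73
ee_pos: [294.6, -451.7, 306.8]
orientation: [3.115, -0.409, 0.0]
ft_force: [1.1, -0.3, -0.1]
width: 24.4
```

>>> move_arm:
  deltas:
    - [255, 0.018, -0.036, 0, 0]
    - [255, 0.036, -0.072, 0, 0]
    - [255, 0.054, -0.108, 0, 0]
    - [255, 0.072, -0.144, 0, 0]
    - [255, 0.09, -0.18, 0, 0]

```text
t: 2.15
ee_pos: [428.1, -300.8, 307.0]
orientation: [3.115, -0.408, 0.001]
ft_force: [0.0, -1.3, 0.3]
width: 0.5
```

>>> move_arm:
  deltas:
    - [255, 0.018, -0.036, 0, 0]
    - [255, 0.036, -0.072, 0, 0]
    - [255, 0.054, -0.108, 0, 0]
    - [255, 0.072, -0.144, 0, 0]
    - [255, 0.09, -0.18, 0, 0]

```text
t: 2.57
ee_pos: [561.5, -149.8, 306.9]
orientation: [3.115, -0.407, 0.0]
ft_force: [0.0, 0.2, -0.2]
width: 0.5
```

```bash
python3 -c "
from h import *
to((650,-56,306),(650,-56,205))"
```

```text
t 2.5667 pos [ 561.5 -149.8  306.9] F [ 0.   0.2 -0.2] w 0.5 x [ 0.966 -0.257  0.   ] y [-0.257 -0.966  0.   ]
(650, -56, 306) [ 0.0614 -0.1134  0.0009]
(650, -56, 205) [ 0.0614 -0.1134  0.1019]
```

>>> move_arm:
  deltas:
    - [255, 0.02, -0.036, 0, 0]
    - [255, 0.04, -0.072, 0, 0]
    - [255, 0.061, -0.113, 0, 0]
    - [255, 0.061, -0.113, 0, 0]
    - [255, 0.061, -0.113, 0.03, 0]

```text
t: 2.98
ee_pos: [653.1, -56.1, 281.7]
orientation: [-3.115, 0.402, -0.017]
ft_force: [0.7, -0.5, 0.5]
width: 0.3
```

```bash
python3 -c "
from h import *
to((650,-56,205))
for c,b in (('scene',(190,140,340,280)),('top',(300,150,430,300))):
    im=get_image(c);x0,y0,x1,y1=b
    cv2.imwrite(f'pics/{c}1z.png',cv2.resize(im[y0:y1,x0:x1],None,fx=4,fy=4,interpolation=cv2.INTER_CUBIC))
"
```

```text
t 2.9833 pos [653.1 -56.1 281.7] F [ 0.7 -0.5  0.5] w 0.3 x [ 0.967 -0.254  0.01 ] y [-0.254 -0.967 -0.002]
(650, -56, 205) [-0.0039  0.0008  0.0766]
```

View pics/scene1z.png

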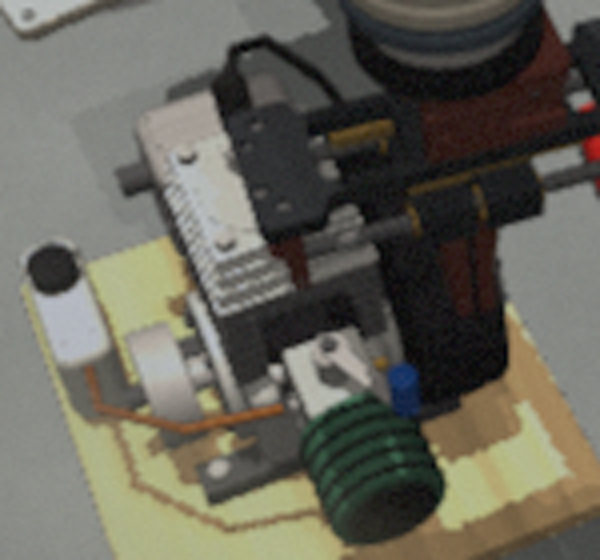

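In the zoomed view the knob at (403,390) is still where it was. The closed fingers are at about (470,280), high and on the fan side. I'll go down.

>>> move_arm:
  deltas:
    - [255, 0, 0, 0.024, 0]
    - [255, 0, 0, 0.048, 0]
    - [255, 0, 0, 0.072, 0]
    - [255, 0, 0, 0.072, 0]

```text
t: 3.42
ee_pos: [645.1, -58.8, 200.8]
orientation: [3.115, -0.409, -0.013]
ft_force: [-1.2, -0.2, -0.9]
width: 0.3
```

```bash
python3 -c "
from h import *
im=get_image('scene');x0,y0,x1,y1=(190,140,340,280)
cv2.imwrite('pics/s2z.png',cv2.resize(im[y0:y1,x0:x1],None,fx=4,fy=4,interpolation=cv2.INTER_CUBIC))
V=np.array([525.,-92]);
th=np.radians(-8);P=V+62*np.array([np.cos(th),np.sin(th)]);n=np.array([-.257,-.966])
T=[]
for e in (20,8,-4,-16,-28,-35):
    a=np.radians(e)+th;k=P+55*np.array([np.cos(a),np.sin(a)]);t=k-21*n;T.append((t[0],t[1],205))
to(*T)
"
```

```text
t 3.4667 pos [646.5 -58.8 203.2] F [-0.1 -0.8  0.3] w 0.2 x [ 0.966 -0.258 -0.005] y [-0.258 -0.966  0.001]
(np.float64(645.5917383023367), np.float64(-68.9075892645473), 205) [ 0.0018  0.01   -0.0018]
(np.float64(646.7936202619774), np.float64(-80.34273225952406), 205) [ 0.0059  0.0207 -0.0018]
(np.float64(645.5917383023367), np.float64(-91.77787525450081), 205) [ 0.0077  0.0321 -0.0018]
(np.float64(642.0386204323204), np.float64(-102.71324762869307), 205) [ 0.0071  0.0435 -0.0018]
(np.float64(636.2895549525995), np.float64(-112.67092113561009), 205) [ 0.0041  0.0546 -0.0018]
(np.float64(632.0180738510318), np.float64(-117.85264206296148), 205) [ 0.0013  0.0607 -0.0018]
```

View pics/s2z.png

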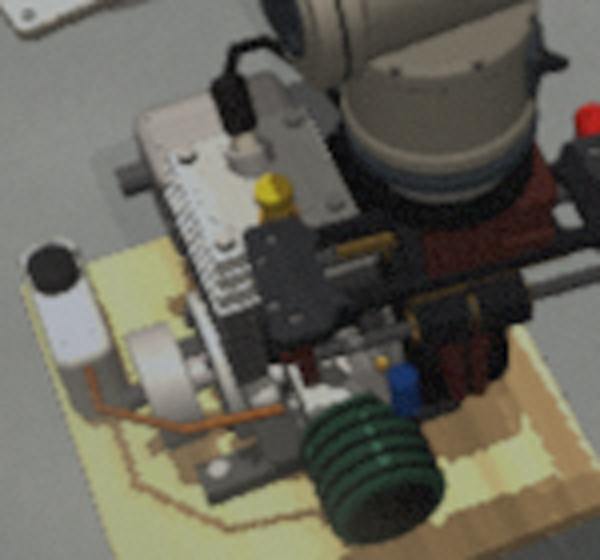

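The fingers are just on the fan side of the knob, about (460,390) against the knob at (403,390). Now the slow sweep along the arc.

>>> move_arm:
  deltas:
    - [255, 0.001, 0.005, -0.001, 0]
    - [255, 0.002, 0.01, -0.001, 0]
    - [255, 0.004, 0.015, -0.001, 0]
    - [255, 0.006, 0.02, -0.001, 0]
    - [255, 0.007, 0.025, -0.001, 0]

```text
t: 3.88
ee_pos: [650.2, -84.7, 207.4]
orientation: [-3.114, 0.408, -0.006]
ft_force: [2.0, 1.9, 0.1]
width: 0.6
```

```bash
python3 -c "
from h import *
to((645.6,-91.8,204),(642,-102.7,204),(636.3,-112.7,204),(632,-117.9,204))
im=get_image('scene');x0,y0,x1,y1=(190,140,340,280)
cv2.imwrite('pics/s3z.png',cv2.resize(im[y0:y1,x0:x1],None,fx=4,fy=4,interpolation=cv2.INTER_CUBIC))
"
```

```text
t 3.8833 pos [650.2 -84.7 207.4] F [2.  1.9 0.1] w 0.6 x [ 0.966 -0.258  0.004] y [-0.258 -0.966 -0.001]
(645.6, -91.8, 204) [-0.0026  0.0081  0.0033]
(642, -102.7, 204) [-0.0033  0.0195  0.0033]
(636.3, -112.7, 204) [-0.0062  0.0307  0.0033]
(632, -117.9, 204) [-0.009   0.0368  0.0033]
```

View pics/s3z.png

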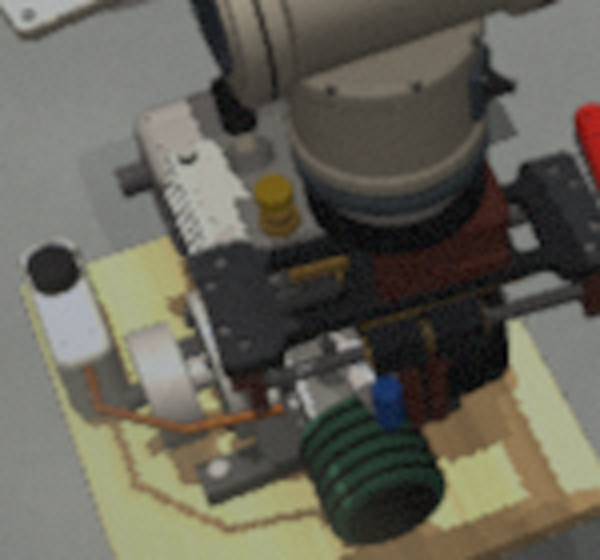

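The knob has moved to (387,400) with the fingers against it, at a force of about 2–3 N. I'll continue.

>>> move_arm:
  deltas:
    - [255, 0, 0.006, 0.001, 0]
    - [255, -0.001, 0.012, 0.001, 0]
    - [255, -0.002, 0.018, 0.001, 0]
    - [255, -0.003, 0.024, 0.001, 0]
    - [255, -0.004, 0.028, 0.001, 0]

```text
t: 4.35
ee_pos: [637.1, -110.9, 204.4]
orientation: [3.115, -0.408, -0.001]
ft_force: [1.5, 1.4, -0.1]
width: 0.2
```

```bash
python3 -c "
from h import *
to((636.3,-112.7,204),(632,-117.9,204))
im=get_image('scene');x0,y0,x1,y1=(190,140,340,280)
cv2.imwrite('pics/s4z.png',cv2.resize(im[y0:y1,x0:x1],None,fx=4,fy=4,interpolation=cv2.INTER_CUBIC))
"
```

```text
t 4.35 pos [ 637.1 -110.9  204.4] F [ 1.5  1.4 -0.1] w 0.2 x [ 0.966 -0.258 -0.001] y [-0.258 -0.966  0.   ]
(636.3, -112.7, 204) [-0.0003  0.0019  0.0004]
(632, -117.9, 204) [-0.0031  0.008   0.0004]
```

View pics/s4z.png

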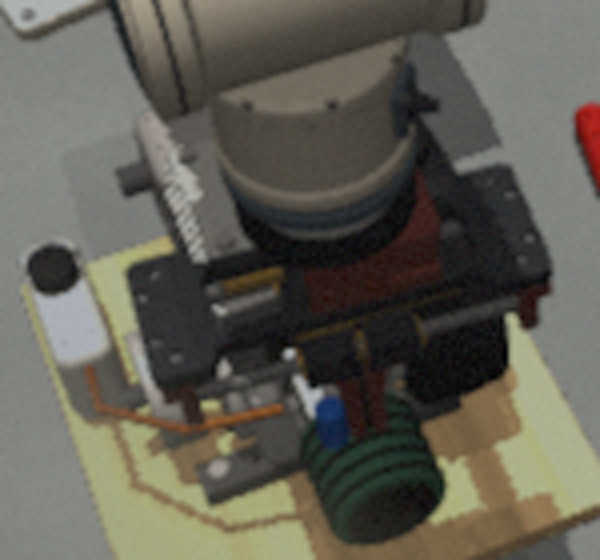

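>>> move_arm:
  deltas:
    - [255, -0.001, 0.003, 0, 0]
    - [255, -0.002, 0.006, 0, 0]
    - [255, -0.003, 0.008, 0, 0]
    - [255, -0.003, 0.008, 0, 0]

```text
t: 4.73
ee_pos: [632.3, -117.4, 204.6]
orientation: [3.115, -0.408, -0.001]
ft_force: [0.0, -0.7, -0.1]
width: 0.5
```

>>> move_arm:
  deltas:
    - [255, -0.0005, 0.0015, 0, 0]
    - [255, -0.0005, 0.0015, 0, 0]

```text
t: 4.9
ee_pos: [631.7, -118.5, 204.6]
orientation: [3.115, -0.407, -0.0]
ft_force: [0.5, 1.5, -0.2]
width: 0.4
```

>>> move_arm:
  deltas:
    - [255, -0.001, 0.002, 0, 0]
    - [255, -0.001, 0.002, 0, 0]

```text
t: 5.07
ee_pos: [630.3, -120.2, 204.7]
orientation: [3.115, -0.407, -0.0]
ft_force: [0.5, 0.7, 0.6]
width: 0.4
```

>>> move_arm:
  deltas:
    - [255, -0.001, 0.002, 0, 0]
    - [255, -0.001, 0.002, 0, 0]

```text
t: 5.23
ee_pos: [628.7, -121.9, 204.7]
orientation: [3.115, -0.408, -0.0]
ft_force: [2.0, 0.8, 0.6]
width: 0.6
```

```bash
python3 -c "
from h import *
im=get_image('scene');x0,y0,x1,y1=(190,140,340,280)
cv2.imwrite('pics/s5z.png',cv2.resize(im[y0:y1,x0:x1],None,fx=4,fy=4,interpolation=cv2.INTER_CUBIC))
b=blobs('scene',im,(190,140,340,280))['blue'];print(b,ray('scene',b[0],205)[0])
to()
"
```

```text
(array([265.61842105, 245.19736842]), array([262, 240,   8,  12,  76], dtype=int32)) [ 632.05311382 -140.30463916  205.        ]
t 5.2833 pos [ 628.8 -121.9  204.7] F [0.7 0.8 0.6] w 0.5 x [ 0.966 -0.257 -0.   ] y [-0.257 -0.966  0.   ]
```

View pics/s5z.png

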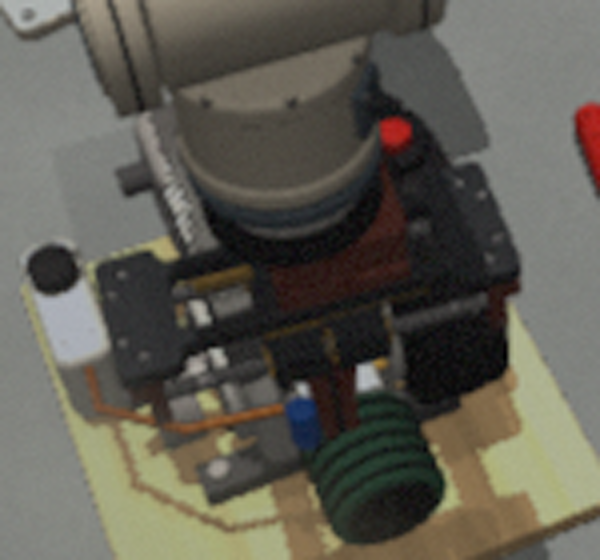

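>>> move_arm:
  deltas:
    - [255, -0.001, 0.002, 0, 0]
    - [255, -0.001, 0.002, 0, 0]

```text
t: 5.45
ee_pos: [627.3, -123.6, 204.7]
orientation: [3.115, -0.408, -0.0]
ft_force: [0.3, 0.4, 0.4]
width: 0.4
```

>>> move_arm:
  deltas:
    - [255, -0.001, 0.002, 0, 0]
    - [255, -0.001, 0.002, 0, 0]

```text
t: 5.62
ee_pos: [626.4, -124.7, 204.8]
orientation: [-3.114, 0.408, -0.002]
ft_force: [3.9, 3.5, -1.3]
width: 0.6
```

>>> move_arm:
  deltas:
    - [255, -0.001, 0.0015, 0, 0]
    - [255, -0.001, 0.0015, 0, 0]

```text
t: 5.78
ee_pos: [626.2, -124.9, 204.9]
orientation: [-3.112, 0.408, -0.006]
ft_force: [8.5, 7.9, -2.6]
width: 0.3
```

```bash
python3 -c "
from h import *
im=get_image('scene');x0,y0,x1,y1=(190,140,340,280)
cv2.imwrite('pics/s6z.png',cv2.resize(im[y0:y1,x0:x1],None,fx=4,fy=4,interpolation=cv2.INTER_CUBIC))
b=blobs('scene',im,(190,140,340,280))['blue'];print(b,ray('scene',b[0],205)[0])
to()
"
```

```text
(array([263.58108108, 244.78378378]), array([260, 239,   8,  13,  74], dtype=int32)) [ 629.02470595 -143.07635212  205.        ]
t 5.8333 pos [ 626.2 -124.9  204.9] F [ 7.4  8.3 -3.6] w 0.4 x [ 0.966 -0.257  0.003] y [-0.257 -0.966 -0.003]
```

Force rose to 11 N with no further motion, so the choke is against its stop. I'll back off away from the knob, then lift.

>>> move_arm:
  deltas:
    - [255, 0.003, -0.006, 0, 0]
    - [255, 0.006, -0.013, 0, 0]
    - [255, 0.006, -0.013, -0.02, 0]
    - [255, 0.006, -0.013, -0.055, 0]
    - [255, 0.006, -0.013, -0.09, 0]

```text
t: 6.25
ee_pos: [632.7, -115.0, 294.2]
orientation: [3.115, -0.407, -0.007]
ft_force: [-0.3, 0.1, 0.0]
width: 0.5
```

```bash
python3 -c "
from h import *
to((525,-92,295),(525,-92,265))
for c in ('scene','top'):
    r=place_of(c,'valve_top') if get_image(c) is not None else 0
    print([(d['location'],d['conf']) for d in r])
"
```

```text
t 6.25 pos [ 632.7 -115.   294.2] F [-0.3  0.1  0. ] w 0.5 x [ 0.966 -0.257 -0.004] y [-0.257 -0.966  0.001]
(525, -92, 295) [-0.11    0.0055 -0.0004]
(525, -92, 265) [-0.1099  0.0055  0.0296]
[]
[]
```

>>> move_arm:
  deltas:
    - [255, -0.03, 0.001, -0.005, 0]
    - [255, -0.06, 0.003, -0.005, 0]
    - [255, -0.09, 0.005, -0.005, 0]
    - [255, -0.11, 0.005, -0.005, 0]
    - [255, -0.11, 0.005, -0.005, 0]

```text
t: 6.87
ee_pos: [521.7, -90.8, 297.9]
orientation: [-3.115, 0.407, 0.009]
ft_force: [0.6, -0.1, 0.6]
width: 0.5
```

```bash
python3 -c "
from h import *
for c,b in (('scene',(190,140,340,280)),('top',(300,150,430,300))):
    im=get_image(c);x0,y0,x1,y1=b
    print({k:ray(c,v[0],205 if k=='blue' else 240)[0].round(1) for k,v in blobs(c,im,b).items()})
    cv2.imwrite(f'pics/{c}7z.png',cv2.resize(im[y0:y1,x0:x1],None,fx=4,fy=4,interpolation=cv2.INTER_CUBIC))
to((525,-92,257))
"
```

```text
{'blue': array([ 628.6, -142.9,  205. ]), 'red': array([585. ,  59.6, 240. ])}
{'red': array([494.7,  -0. , 240. ])}
t 6.9667 pos [525.7 -91.8 298.9] F [ 0.1 -0.8 -0. ] w 0.6 x [ 0.966 -0.257 -0.001] y [-0.257 -0.966  0.   ]
(525, -92, 257) [-0.0006  0.0004  0.0419]
```

View pics/scene7z.png

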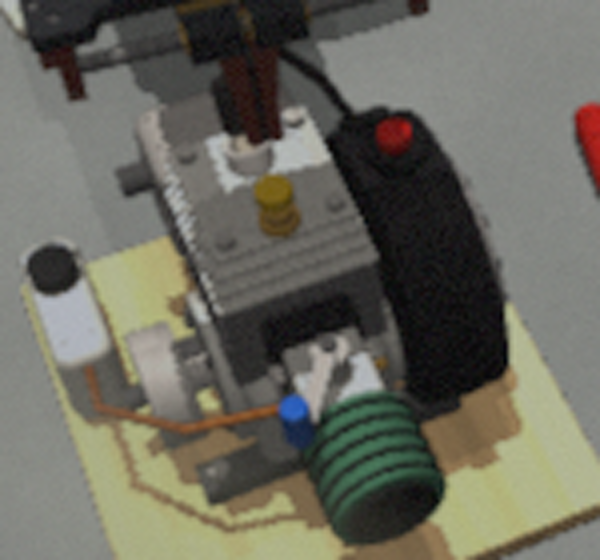

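The knob stays at (295,420), at its stop. The throttle lever and the red button look undisturbed, and the fingertip is above the cap at (273,190). Lowering to just above the cap.

>>> move_arm:
  deltas:
    - [255, 0, 0, 0.012, 0]
    - [255, 0, 0, 0.024, 0]
    - [255, 0, 0, 0.034, 0]
    - [255, 0, 0, 0.035, 0]
    - [255, 0, 0, 0.035, 0]

```text
t: 7.38
ee_pos: [526.3, -91.9, 263.6]
orientation: [-3.115, 0.408, 0.003]
ft_force: [0.4, -0.3, -0.0]
width: 0.4
```

```bash
python3 -c "
from h import *
for c,b in (('scene',(190,140,340,280)),('top',(300,150,430,300))):
    im=get_image(c);x0,y0,x1,y1=b
    cv2.imwrite(f'pics/{c}8z.png',cv2.resize(im[y0:y1,x0:x1],None,fx=4,fy=4,interpolation=cv2.INTER_CUBIC))
to((525,-92,257))
"
```

```text
t 7.4833 pos [526.8 -92.  264.8] F [ 0.3 -0.7  0.6] w 0.7 x [ 0.966 -0.257  0.   ] y [-0.257 -0.966  0.   ]
(525, -92, 257) [-0.0017  0.0005  0.0078]
```

View pics/scene8z.png

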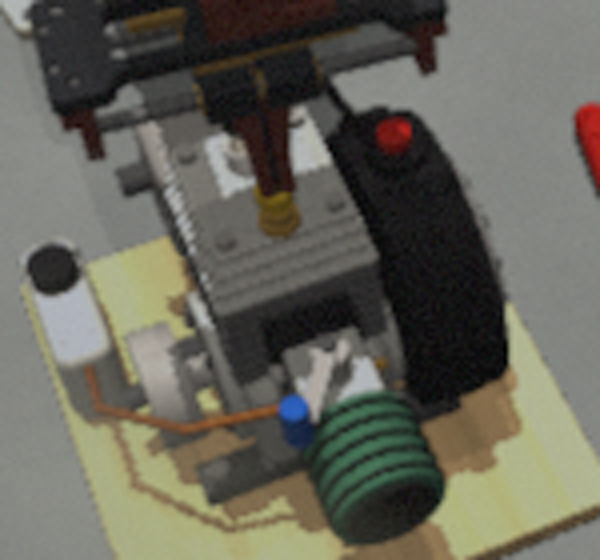

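The fingertip at (270,190) is centred over the cap. Now I press in small steps.

>>> move_arm:
  deltas:
    - [255, -0.001, 0, 0.002, 0]
    - [255, -0.001, 0, 0.004, 0]
    - [255, -0.001, 0, 0.006, 0]
    - [255, -0.001, 0, 0.007, 0]
    - [255, -0.001, 0, 0.007, 0]

```text
t: 7.9
ee_pos: [525.1, -91.5, 257.5]
orientation: [-3.115, 0.408, 0.0]
ft_force: [0.2, 0.1, -0.4]
width: 0.5
```

>>> move_arm:
  deltas:
    - [255, 0, 0, 0.001, 0]
    - [255, 0, 0, 0.002, 0]
    - [255, 0, 0, 0.002, 0]

```text
t: 8.15
ee_pos: [525.3, -91.6, 256.1]
orientation: [3.115, -0.408, 0.001]
ft_force: [-0.6, 0.4, 3.1]
width: 0.4
```

>>> move_arm:
  deltas:
    - [255, 0, 0, 0.001, 0]
    - [255, 0, 0, 0.002, 0]
    - [255, 0, 0, 0.002, 0]

```text
t: 8.4
ee_pos: [525.3, -91.6, 254.1]
orientation: [3.115, -0.408, 0.001]
ft_force: [-1.2, -0.2, 4.3]
width: 0.4
```

>>> move_arm:
  deltas:
    - [255, 0, 0, 0.001, 0]
    - [255, 0, 0, 0.001, 0]

```text
t: 8.57
ee_pos: [525.3, -91.6, 253.1]
orientation: [3.115, -0.408, 0.001]
ft_force: [-1.2, 0.1, 4.2]
width: 0.6
```

>>> move_arm:
  deltas:
    - [255, 0, 0, 0.001, 0]
    - [255, 0, 0, 0.0015, 0]
    - [255, 0, 0, 0.0015, 0]

```text
t: 8.82
ee_pos: [525.3, -91.6, 251.6]
orientation: [3.115, -0.408, 0.001]
ft_force: [-1.3, -0.3, 5.0]
width: 0.4
```

>>> move_arm:
  deltas:
    - [255, 0, 0, 0.001, 0]
    - [255, 0, 0, 0.001, 0]

```text
t: 8.98
ee_pos: [525.4, -91.6, 251.3]
orientation: [3.115, -0.408, 0.001]
ft_force: [-3.2, 1.5, 9.8]
width: 0.1
```

>>> move_arm:
  deltas:
    - [255, 0, 0, 0.001, 0]
    - [255, 0, 0, 0.001, 0]

```text
t: 9.15
ee_pos: [525.4, -91.6, 251.1]
orientation: [3.115, -0.408, 0.002]
ft_force: [-6.8, 1.3, 17.8]
width: 0.2
```

It hit a hard stop at tip height 237 mm, as expected, with force rising to 18 N. Lifting straight up, then moving away.

>>> move_arm:
  deltas:
    - [255, 0, 0, -0.01, 0]
    - [255, 0, 0, -0.03, 0]
    - [255, 0, 0, -0.06, 0]
    - [255, 0, 0, -0.09, 0]
    - [255, 0, 0, -0.12, 0]

```text
t: 9.57
ee_pos: [524.9, -91.5, 370.4]
orientation: [-3.115, 0.408, 0.001]
ft_force: [0.6, -0.2, 0.1]
width: 0.7
```

```bash
python3 -c "
from h import *
to((400,-330,360))"
```

```text
t 9.5667 pos [524.9 -91.5 370.4] F [ 0.6 -0.2  0.1] w 0.7 x [ 0.966 -0.257 -0.   ] y [-0.257 -0.966  0.   ]
(400, -330, 360) [-0.0594  0.2626  0.0105]
```

>>> move_arm:
  deltas:
    - [255, -0.008, 0.036, 0, 0]
    - [255, -0.016, 0.072, 0, 0]
    - [255, -0.024, 0.108, 0, 0]
    - [255, -0.032, 0.144, 0, 0]
    - [255, -0.04, 0.18, 0, 0]

```text
t: 9.98
ee_pos: [439.3, -256.4, 369.5]
orientation: [3.115, -0.407, 0.001]
ft_force: [1.1, -0.5, -0.8]
width: 0.8
```

>>> move_arm:
  deltas:
    - [255, -0.008, 0.036, 0, 0]
    - [255, -0.016, 0.072, 0, 0]
    - [255, -0.024, 0.108, 0, 0]
    - [255, -0.024, 0.108, 0, 0]
    - [255, -0.024, 0.108, 0, 0]

```text
t: 10.4
ee_pos: [388.4, -354.7, 369.1]
orientation: [-3.114, 0.413, 0.0]
ft_force: [1.2, 0.9, -0.5]
width: 0.5
```

```bash
python3 -c "
from h import *
for c,b in (('scene',(190,140,340,280)),('top',(300,150,430,300))):
    im=get_image(c);x0,y0,x1,y1=b
    print({k:(v[0].round(1),ray(c,v[0],205 if k!='yellow' else 234)[0].round(1)) for k,v in blobs(c,im,b).items()})
    print([(d['location'],d['conf']) for d in place_of(c,'valve_top')+place_of(c,'choke_knob')])
    cv2.imwrite(f'pics/{c}9z.png',cv2.resize(im[y0:y1,x0:x1],None,fx=4,fy=4,interpolation=cv2.INTER_CUBIC))
    cv2.imwrite(f'pics/{c}9.png',im)
to()
"
```

```text
{'yellow': (array([258.4, 189.1]), array([525. , -93.2, 234. ])), 'blue': (array([263.6, 244.6]), array([ 628.7, -142.9,  205. ])), 'red': (array([337.3, 173.2]), array([560. ,  77.6, 205. ]))}
[([524.2, -90.9, 240.6], 0.59), ([626.3, -137.2, 208.4], 0.59)]
{'yellow': (array([376.4, 212.7]), array([525.8, -91.5, 234. ])), 'blue': (array([395.4, 170.1]), array([ 626.2, -140.6,  205. ])), 'red': (array([336.6, 227.6]), array([498.2,  -7.8, 205. ]))}
[([521.3, -88.2, 239.3], 0.64), ([623.5, -143.3, 204.9], 0.51)]
t 10.7 pos [ 389.9 -352.3  369.2] F [-0.7  0.6  0.7] w 0.3 x [ 0.967 -0.255  0.   ] y [-0.255 -0.967 -0.   ]
```

View pics/scene9z.png

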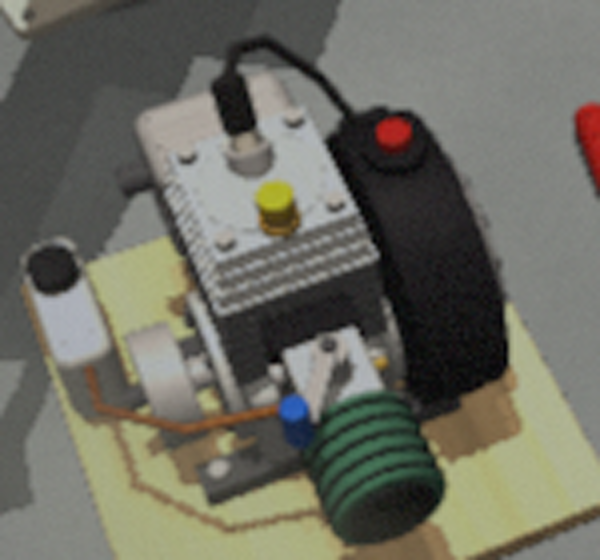

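View pics/top9.png

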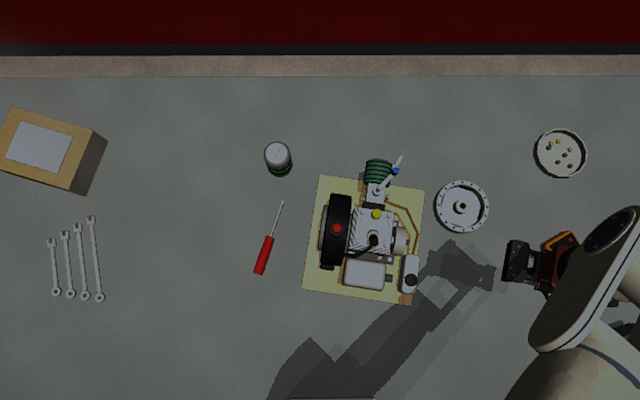

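The valve cap sits lower on its stem, at (275,205) in the zoom. The choke knob is at (295,420), well over on the side away from the fan. Everything else is unmoved and the hand is clear.

```bash
python3 -c "
from workcell import *
print(close_job())"
```

```text
the job is handed in; nothing more can be done
None
```

The engine is set for a cold start: the choke lever is all the way over and the decompression-valve cap is fully in. The job was handed in at about 10.7 s of the 45 s allowed.

- **Choke:** I pushed the blue knob with the closed fingertips, away from the fan housing, until it stopped moving and the force rose to about 11 N. The last pictures show it about 55 mm (roughly 60°) from where it started. That fits full travel from a start near 0.2 rad, and it stayed there after I let go.
- **Valve:** I pressed the yellow cap straight down. It gave way at about 5 N and hit its stop with the fingertip 237 mm above the bench. Force reached about 18 N (19 N in all) at the stop. The last pictures show it staying down.
- **Rest of the scene:** In the last pictures the throttle lever, stop button, spark plug and loose things look unmoved. The hand is well clear of the engine, and the force reading was near zero.

No check failed. The two cameras differed by 2–3 mm on the knob's position, and the trained networks differed by up to about 6 mm. The stops themselves were therefore judged by the rise in force.

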